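# Clamp the card terminal in its dock

## Task

Secure the card terminal in its counter dock: push it fully home against the dock's end stop, then tighten the wing screw on the bridge clockwise, by fingertip strokes on its wings, until it will turn no further and the foot presses firmly on the terminal. Only push with the fingertips: do not pinch the wings, do not lift the terminal, and leave the things around the dock where they are.

Things in the scene. Friction and masses are not known exactly. Their poses are not given: they have to be found in the camera images.
- dock: Aluminium dock fixed to the worktop. Origin on the worktop; x runs along its channel from the open near end to the end stop, y to the left, z up. Floor 5 mm thick, x = -125 to +101 mm, 104 mm wide; side cheeks at y = +-37 to +-42 mm, up to z = 31 mm, along the whole channel.
- stop_face (a point): Middle of the rubber bumpers' face on the dock's end stop, at x = +87 mm in the dock, 28 mm above the worktop. The stop's top is 45 mm above the worktop.
- bridge_top (a point): Middle of the top of the bridge that stands across the channel, at x = +45 mm, z = 84 mm in the dock. The beam is 18 mm along x, 104 mm wide, 12 mm thick, with a 22 mm collar 3 mm high in the middle. The wing screw stands upright in it.
- terminal: Black card payment terminal, 165 x 68 x 52 mm, 0.26 to 0.45 kg, lying loose lengthwise in the channel. Origin: centre of its underside; x to its high far end. Near end face at x = -80 mm, about 20 mm high; far face at +81 mm. It starts 20 to 40 mm short of home; home is far face on the bumpers (origin at x = +6 mm in the dock). Slides with 1 to 5 N.
- wing (a joint): Angle of the wing screw, rad, growing clockwise seen from above (tightening), 0 (raised) to a hard stop at 6.9 (tight). Starts at 0.3 to 2. Each rad lowers screw and foot 1.2 mm; the foot meets the terminal at about 6. At 0 the wing with wing_tip points along the dock's +x, the other along -x. Turns with 0.05 N m (2 N at the wings), near the stop 0.1; stays where left.
- wing_centre (a point): On the screw's vertical axis, at mid-height of the wings. The screw has a 20 mm hub and two opposite flat upright wings, like ears, each reaching 37 mm from the axis, 26 mm high (13 mm above and below this point) and 9 mm thick.
- wing_tip (a point): The outer end of one wing, 37 mm from the axis, at mid-height.
- push_faces: The two wing sides that are pushed to tighten (clockwise from above): for each wing the flat, slightly raised disc on its anticlockwise side. Origin on the screw's axis at the underside of the hub; x points to wing_tip.
- back_faces: The opposite two wing sides, which need no touch. Same origin and axes.
- clamp_foot: The round black foot, 20 mm across, under the bridge, with the screw's spindle. Origin: centre of its underside.
- sauce_cup: Small white lidded sauce cup, 69 mm wide, 36 mm high, stands left of the dock. Origin: centre of its underside. A bystander.
- pepper_pot: White pot with a black lid, 55 mm wide, 62 mm high, stands right of the dock. Origin: centre of its underside. A bystander.
- deli_pot: Clear deli pot with lid, 73 mm wide, 64 mm high. Origin: centre of its underside. A bystander.
- bell: Counter bell, 76 mm wide, 54 mm high. Origin: centre of its underside. A bystander.
- till_roll: White till paper roll, 64 mm wide, 57 mm high. Origin: centre of its underside. A bystander.
- mustard_pot: White pot with a red lid, 61 mm wide, 48 mm high. Origin: centre of its underside. A bystander.

How it is judged:
On the way, in this order (a step that is already met when the one before it is completed fails the run):
1. the terminal is home against the end stop while the screw is still loose (x of terminal in the frame of dock above 0.0025 m and value of joint wing below 4.5 rad), for 0.2 s.
2. the wing screw is tight and its foot presses on the terminal (value of joint wing above 6.5 rad and contact force between clamp_foot and terminal above 2 N), for 0.2 s.
At the end, for the whole second after the job is handed in: The terminal lies flat and at rest in the dock within about 3 mm of the end stop, the wing screw is turned to within 0.4 rad of its hard stop, and the foot presses on the terminal with more than 2 N (all of step 2 and x of terminal in the frame of dock above 0.0025 m and linear speed of terminal below 0.01 m/s and angle between terminal's own z axis and vertical below 0.05 rad); the robot touches nothing.
It fails at once if a wing is pinched: pushed on its push face and a back face at the same time (contact force between the fingers and push_faces above 1 N and contact force between the fingers and back_faces above 1 N).
It fails at once if the terminal is lifted or tipped up (height (world z) of terminal above 0.015 m or angle between terminal's own z axis and vertical above 0.15 rad).
It fails at once if a bystander is moved more than 20 mm (distance of any of sauce_cup, pepper_pot, deli_pot, bell, till_roll, mustard_pot from where it was at the start of the episode above 0.02 m).
It also fails if it takes over 56 s, if anything falls off the work surface, if the arm or the gripper's body presses on something with over 40 N, if the wrist force passes 120 N, or if a joint passes its speed limit or range.

## Robot

A 7-joint arm with a two-finger parallel gripper is mounted at the origin on a cart in front of the work surface, level with it; the furniture and walls round the work are solid. World frame = base frame: x ahead of the robot, y to its left, z up, the work surface at z = 0. Lengths are in m, angles in rad, forces in N, time in s.
With the tool pointing down it reaches from about 0.425 to 0.925 m from the base axis. Payload 6.8 kg.
Tool frame: the origin (TCP) lies midway between the tips of the shut fingers; the grasp point (between the pads) lies 19 mm behind it (grip_point_offset is the z of the grasp point in the tool frame, in m); z points along the fingers, y is the line along which they close (so a half turn about z gives the same grasp; the last joint's range is limited). The gripper opens to 85 mm and grips with 20 to 120 N. Pads are 22 mm wide; open, the fingers measure 114 mm over their backs; the gripper's body (76 mm by 85 mm) begins 54 mm behind the grasp point. The pads swing forward as they close: fully open they stand 13 mm farther back than shut.
Start: joints at [-1.311, 0.477, 0.022, 1.555, -0.011, 1.109, -0.083], TCP at [0.243, 0.63, 0.231] pointing down, gripper open.
Joint ranges: [-2.96, 2.96], [-0.34, 2.1], [-1.41, 1.46], [0.24, 2.44], [-1.37, 4.51], [0.17, 1.92], [-2.96, 2.96]. Speed limits (rad/s): [2.39, 2.39, 3.14, 3.14, 3.14, 3.14, 3.14].

## Interface

Orientations are given as a rotation vector (axis times angle).
In Python, from bench import get_obs, grab_frame, calibration, hand_in, grip_point_offset gives the robot as it stands.
- The arm moves only by the shell command python3 -m pendant 'ROWS' [OPENING] [FORCE]. ROWS is a JSON object of lists of equal length, an entry for each row: "translation": the shift along the world's x, y, z in units of 25 mm (1.0 is 25 mm), a list of three; "delta_rot": the turn, a rotation vector about the world's x, y, z in units of 5 degrees (1.0 is 5 degrees), a list of three. In form: {"translation": [[dx, dy, dz], ...], "delta_rot": [[rx, ry, rz], ...]}. A call has 1 to 12 rows; each row is the pose to reach, as a shift and turn from the pose commanded when the call began; what a row does not reach only later rows make up. A row lasts 1/8 s, in which the tool goes at most 62.5 mm and 10.7 degrees, less where a joint would pass 70% of its speed; a pose out of reach is approached as far as the arm can. A call with a gripper value outside its range is refused whole. OPENING is the opening, from 0 (shut) to 1 (fully open), set as the call begins (- or left out, the last holds). The fingers move at their own pace and stop on an object; FORCE is the grip in N (left out, the last holds). Time passes only in rows, so rows that repeat a pose let the fingers close. It gives the time, the measured TCP pose, the force, the opening and the grip force at its end, in the units of the state.
- get_obs(): the state, without advancing time (a new reading comes with each control period).
- grab_frame(name): name is "side" or "top"; returns (picture, depth): 480x640x3 uint8, red, green, blue; 480x640 float32, m along the optical axis (not along the pixel's ray), 0 where there is no reading.
- calibration(name): a dict with "K" (3x3 intrinsics, pixels), "rvec" (rotation vector, rad) and "tvec" (3), from world to camera coordinates, as OpenCV has them. Camera axes: x right, y down, z forward; pixel columns grow to the right and rows downward; lengths in m; the calibration is good to about 2 mm. A picture is of the moment at which its call begins. calibration takes no time and is no camera call.
- hand_in(): hands the job in; it is judged then, once.
The state is a dict: "clock": time; "joints": joint angles; "qvel": joint speeds; "tau": joint torques, N m; "tcp_pos": TCP position; "orientation": TCP orientation; "contact_force": force on the tool from outside, world axes, zero at the start; "moment": the same for the moment, N m; "grip_width": finger opening in m; "gripper_force": force on a finger pad.
Only numpy, scipy, OpenCV 4.12 (cv2) and the standard library are available. Lean on these libraries where they do the work, as an engineer would, in place of code of your own. Each camera call takes 0.05 s, during which the arm holds its last target. There are 200 camera calls.

## Working session

There is one attempt and no reset: what is moved stays moved. The work goes in short steps, Python scripts to look and compute and a shell command to move; the robot and the scene stay as the last step left them, time stands still between calls to the robot, and variables do not carry over. Pictures are saved under pics/ and viewed, at most 10 in all, crops included, and the job is handed in when it is done.

```bash
mkdir -p pics; ls; cat > h.py <<'E'
import numpy as np, cv2
from bench import *
def cam(n):
    c=calibration(n); R=cv2.Rodrigues(np.array(c["rvec"],float))[0]; return np.array(c["K"]),R,np.array(c["tvec"],float).ravel()
def cloud(n,d):
    K,R,t=cam(n); v,u=np.mgrid[0:480,0:640]
    p=np.stack([(u-K[0,2])/K[0,0]*d,(v-K[1,2])/K[1,1]*d,d],-1)
    return (p-t)@R
def ray(n,u,v,z):
    K,R,t=cam(n); d=R.T@np.linalg.inv(K)@[u,v,1]; c=-R.T@t
    return c+d*(z-c[2])/d[2]
def proj(n,P):
    K,R,t=cam(n); q=(R@np.array(P,float)+t)@K.T; return q[:2]/q[2]
E
python3 - <<'E'
from h import *
o=get_obs(); print(o["clock"],o["tcp_pos"],o["orientation"],o["grip_width"],grip_point_offset)
for n in("top","side"):
    p,d=grab_frame(n); cv2.imwrite(f"pics/{n}0.png",p[:,:,::-1]); np.savez(f"{n}0.npz",p=p,d=d)
    K,R,t=cam(n); print(n,-R.T@t,R[2],(d>0).mean())
E
```

```text
pics
0.0 [0.24250896 0.62930839 0.23032839] [-5.74384768e-01 -3.08847614e+00  2.82984201e-03] 0.08555242539023825 -0.0187
top [ 0.31122132 -0.07506212  1.29631681] [ 0.1981621   0.01389951 -0.9800707 ] 0.996064453125
side [0.4429304  0.83772044 0.57062653] [ 0.07991357 -0.87282597 -0.48144434] 0.9958756510416666
```

View pics/top0.png

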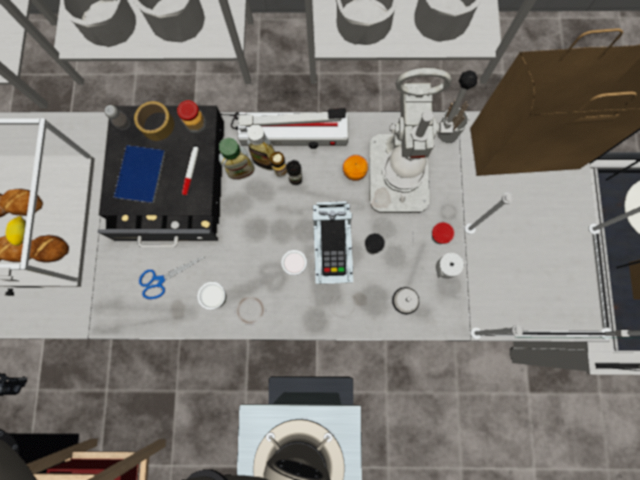

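View pics/side0.png

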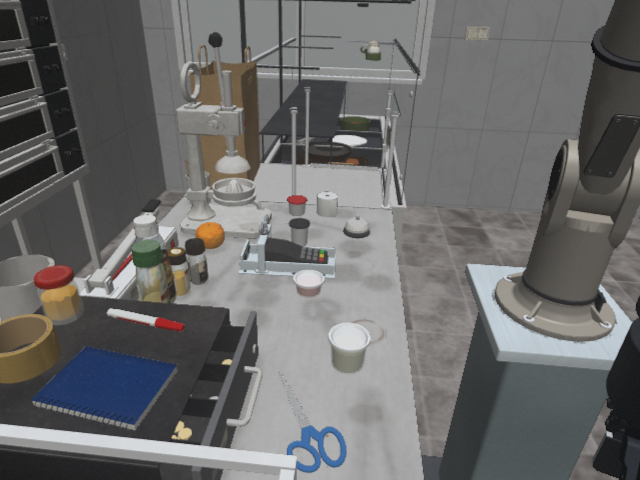

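The top view shows the dock around (333,243), channel pointing up the image (world +x), bridge at about v≈207, the sauce cup at (294,262), and the pepper pot at (375,243). In the side view the dock is at about (285,260), with the wing screw at (265,225).

```bash
python3 - <<'E'
from h import *
z=np.load("top0.npz"); p,d=z["p"],z["d"]
C=cloud("top",d)
print("table z",np.median(C[270:300,300:350,2]), C[240,333],C[207,333])
h=C[...,2]
sub=np.s_[190:295,280:400]
c=cv2.resize(p[190:295,300:370,::-1],None,fx=5.7,fy=5.7,interpolation=cv2.INTER_CUBIC)
s=np.load("side0.npz"); q=s["p"][195:290,225:345,::-1]
q=cv2.resize(q,None,fx=3.3,fy=6.3*0+3.3,interpolation=cv2.INTER_CUBIC)
out=np.zeros((600,800,3),np.uint8); out[:c.shape[0],:c.shape[1]]=c[:600]; 
out[:q.shape[0],400:400+q.shape[1]]=q[:,:400]; cv2.imwrite("pics/c1.png",out)
# dock footprint: points above table between 3 and 100mm, in window excluding pots
m=np.zeros(h.shape,bool); m[190:295,308:360]=1
X=C[m&(h>0.015)&(h<0.13)]
r=cv2.minAreaRect((X[:,:2]*1000).astype(np.float32)); print("dock rect",r)
for lo,hi in((.07,.09),(.09,.105),(.105,.14)):
    Y=C[m&(h>lo)&(h<hi)]; print(lo,len(Y),Y.mean(0) if len(Y) else "", np.ptp(Y,axis=0) if len(Y) else "")
S=cloud("side",s["d"]); hs=S[...,2]; ms=np.zeros(h.shape,bool); ms[195:290,225:345]=1
for lo,hi in((.07,.09),(.09,.105),(.105,.14)):
    Y=S[ms&(hs>lo)&(hs<hi)&(S[...,0]<.75)&(S[...,1]>-.3)]; print("s",lo,len(Y),Y.mean(0), Y.min(0),Y.max(0))
E
```

```text
table z 0.0032449869677579663 [ 0.58489913 -0.08722964  0.04960216] [ 0.69087414 -0.08769632  0.00586077]
dock rect ((586.943603515625, -84.51800537109375), (219.65435791015625, 102.86962127685547), 2.439368963241577)
0.07 178 [ 0.64122385 -0.07824482  0.08479478] [0.02044249 0.1016176  0.01731679]
0.09 22 [ 0.63978157 -0.08957436  0.09733716] [0.01140811 0.0743893  0.01447569]
0.105 121 [ 0.6434351  -0.08228957  0.11502124] [0.01596443 0.07070187 0.02160435]
s 0.07 239 [ 0.66285885 -0.12197512  0.08244447] [ 0.63265295 -0.27954222  0.07025707] [ 0.7495758  -0.02989741  0.08989356]
s 0.09 146 [ 0.70902031 -0.20390742  0.09800941] [ 0.63396284 -0.27630769  0.09006729] [ 0.74942371 -0.04966975  0.10493364]
s 0.105 152 [ 0.67320049 -0.12972825  0.11263173] [ 0.6359797  -0.25560962  0.10501005] [ 0.74844287 -0.04688954  0.12223447]
```

View pics/c1.png

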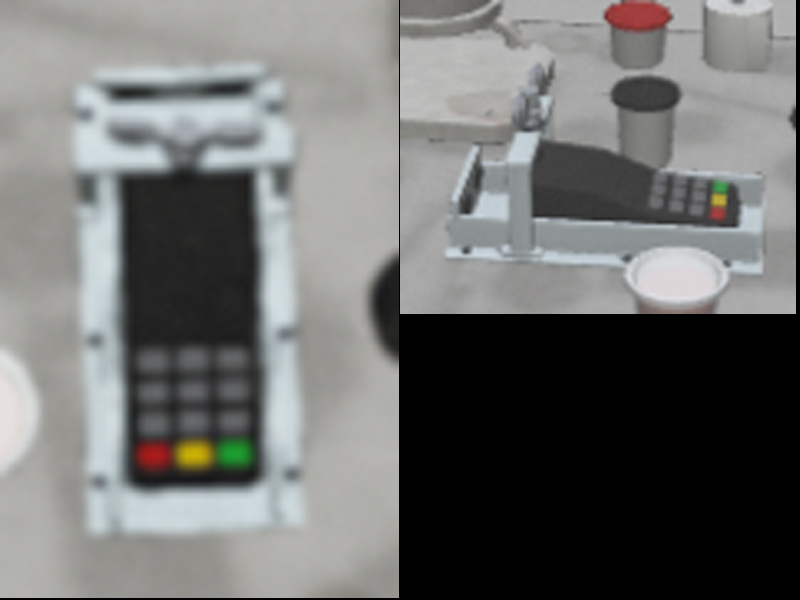

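```bash
python3 - <<'E'
from h import *
z=np.load("top0.npz"); p,d=z["p"],z["d"]; C=cloud("top",d); h=C[...,2]
m=np.zeros(h.shape,bool); m[190:295,308:360]=1
Y=C[m&(h>.102)&(h<.14)]; print("wing z",Y[:,2].min(),np.percentile(Y[:,2],[50,95,100]))
r=cv2.minAreaRect((Y[:,:2]*1000).astype(np.float32)); print("wing rect",r)
w,V=np.linalg.eigh(np.cov(Y[:,:2].T)); print("axis deg",np.degrees(np.arctan2(V[1,1],V[0,1])))
# dock edges: near floor corners / cheek fits
for lo,hi in((.02,.04),):
    B=C[m&(h>lo)&(h<hi)&(C[...,0]<.6)]
    for s in(1,-1):
        b=B[(B[:,1]+.085)*s>.03]; k=np.polyfit(b[:,0],b[:,1],1); print("cheek",s,len(b),np.degrees(np.arctan(k[0])),np.polyval(k,.5),np.polyval(k,.6))
# terminal dark & near edge
g=p.max(2); dark=m&(g<70)&(C[...,0]<.62)&(h>.01)
T=C[dark]; print("term dark x min",T[:,0].min(),np.percentile(T[:,0],[1,2]),T[np.argsort(T[:,0])[:12]].mean(0))
print("near edge ray z=.025", ray("top",334.2,275.6,.022)); print("dock near edge",ray("top",334,282.4,.005))
for n,(x,y,s) in {"pepper":(375,243,.06),"sauce":(294,262,.036)}.items(): print(n,ray("top",x,y,s))
E
```

```text
wing z 0.10263914621429732 [0.11449218 0.12264522 0.12689783]
wing rect ((643.8409423828125, -82.809326171875), (15.86194896697998, 70.6386489868164), 2.0346498489379883)
axis deg 87.56076452590011
cheek 1 111 2.7482631997210256 -0.05070972467124933 -0.04590941850046362
cheek -1 139 0.9963699078259071 -0.12405023341894313 -0.12231106455553836
term dark x min 0.31122132457429935 [0.49536189 0.49583139] [ 0.4798349  -0.08413035  0.13157541]
near edge ray z=.025 [ 0.4912963 -0.090739   0.022    ]
dock near edge [ 0.47475273 -0.0903782   0.005     ]
pepper [ 0.57451144 -0.19997244  0.06      ]
sauce [0.52640546 0.01886403 0.036     ]
```

```bash
python3 -m pendant '{"translation":[[1.5,-2.2,0],[3,-4.4,0],[4.5,-6.6,0],[6,-8.8,0],[7,-11,0],[7.5,-13.2,0],[8,-15.4,0],[8.4,-17.6,0],[8.8,-19.8,0],[9,-22,0],[9,-24,0],[9,-26,0]],"delta_rot":[[0,0,0],[0,0,0],[0,0,0],[0,0,0],[0,0,0],[0,0,0],[0,0,0],[0,0,0],[0,0,0],[0,0,0],[0,0,0],[0,0,0]]}' 0; python3 -c "
from bench import *
o=get_obs();print(o['joints'],o['tcp_pos'],o['orientation'])"
```

```text
clock: 1.6
tcp_pos: [0.4673, -0.0218, 0.2312]
orientation: [-0.575, -3.088, -0.0]
contact_force: [0.6, -0.3, -0.2]
grip_width: 0.0001
gripper_force: 0.0
[-0.41533464  0.12928491  0.36218271  2.05243307 -0.05562318  0.96900426
  1.17848365] [ 0.46731576 -0.02180357  0.23122164] [-5.74631307e-01 -3.08845388e+00 -1.86530820e-04]
```

Consistent estimates: dock origin ≈ (0.600, −0.084), yaw ≈ 1.9°, wing centre ≈ (0.644, −0.0825), wing angle ≈ 1.6 rad, and terminal near face x ≈ 0.493. Next I'll move in front of the terminal.

```bash
python3 -m pendant '{"translation":[[-0.1,-1,-1],[-0.1,-2,-2],[-0.1,-2.7,-4],[-0.1,-2.7,-6],[-0.1,-2.7,-7.5],[-0.1,-2.7,-8.6],[-0.1,-2.7,-8.6]],"delta_rot":[[0,0,1.5],[0,0,3],[0,0,4.6],[0,0,4.6],[0,0,4.6],[0,0,4.6],[0,0,4.6]]}' 0; python3 -c "
from bench import *
o=get_obs();print(o['joints'])"
```

```text
clock: 2.48
tcp_pos: [0.4634, -0.0875, 0.0147]
orientation: [0.053, -3.137, -0.0]
contact_force: [0.8, 0.3, 0.4]
grip_width: -0.0002
gripper_force: 0.0
[-0.14751152  0.50854735  0.24696616  2.19547145 -0.26584657  0.46953537
  1.91231617]
```

```bash
python3 -m pendant '{"translation":[[0.3,0.01,0],[0.6,0.02,0],[0.8,0.03,0],[1.0,0.03,0],[1.2,0.04,0],[1.4,0.05,0],[1.55,0.05,0],[1.7,0.06,0],[1.8,0.06,0],[1.8,0.06,0]],"delta_rot":[[0,0,0],[0,0,0],[0,0,0],[0,0,0],[0,0,0],[0,0,0],[0,0,0],[0,0,0],[0,0,0],[0,0,0]]}' 0; python3 -m pendant '{"translation":[[0.08,0,0],[0.16,0.01,0],[0.2,0.01,0],[0.2,0.01,0]],"delta_rot":[[0,0,0],[0,0,0],[0,0,0],[0,0,0]]}' 0
```

```text
clock: 3.72
tcp_pos: [0.5092, -0.0861, 0.0165]
orientation: [0.053, -3.139, -0.001]
contact_force: [-4.4, 0.1, 5.3]
grip_width: 0.0
gripper_force: 2.7
clock: 4.22
tcp_pos: [0.5143, -0.0859, 0.0164]
orientation: [0.052, -3.139, -0.0]
contact_force: [-4.5, -0.0, 4.0]
grip_width: -0.0001
gripper_force: 2.7
```

```bash
python3 -m pendant '{"translation":[[0.08,0,0],[0.16,0.01,0],[0.16,0.01,0]],"delta_rot":[[0,0,0],[0,0,0],[0,0,0]]}' 0; python3 -m pendant '{"translation":[[0.08,0,0],[0.16,0.01,0],[0.16,0.01,0]],"delta_rot":[[0,0,0],[0,0,0],[0,0,0]]}' 0
```

```text
clock: 4.6
tcp_pos: [0.5158, -0.0859, 0.0161]
orientation: [0.052, -3.135, -0.001]
contact_force: [-9.7, -1.2, 9.8]
grip_width: -0.0001
gripper_force: 5.6
clock: 4.97
tcp_pos: [0.5159, -0.0858, 0.0155]
orientation: [0.05, -3.128, -0.003]
contact_force: [-19.3, -0.5, 16.3]
grip_width: 0.0003
gripper_force: 10.1
```

Contact force rose with no more travel at x = 0.516, so the terminal is home. I'll back off, lift clear and check.

```bash
python3 -m pendant '{"translation":[[-0.5,0,0],[-1.4,0,0],[-1.6,0,2],[-1.6,0,4],[-1.6,0,6],[-1.6,0,7],[-1.6,0,7]],"delta_rot":[[0,0,0],[0,0,0],[0,0,0],[0,0,0],[0,0,0],[0,0,0],[0,0,0]]}' 0;  python3 - <<'E'
from h import *
print(get_obs()["joints"])
ims=[]
for n in("top","side"):
    p,d=grab_frame(n); np.savez(f"{n}1.npz",p=p,d=d)
    s=np.s_[190:290,290:390] if n=="top" else np.s_[190:290,225:345]
    ims.append(cv2.resize(p[s][:,:,::-1],(400,400) if n=="top" else (400,333),interpolation=cv2.INTER_CUBIC))
o=np.zeros((400,800,3),np.uint8); o[:,:400]=ims[0]; o[:333,400:]=ims[1]; cv2.imwrite("pics/c2.png",o)
E
```

```text
clock: 5.85
tcp_pos: [0.4856, -0.0853, 0.1937]
orientation: [-0.053, 3.134, 0.001]
contact_force: [0.6, -0.3, 0.1]
grip_width: -0.0
gripper_force: 0.0
[-0.28334743  0.22299263  0.38363374  2.04690387 -0.10880554  0.8832714
  1.76513505]
```

View pics/c2.png

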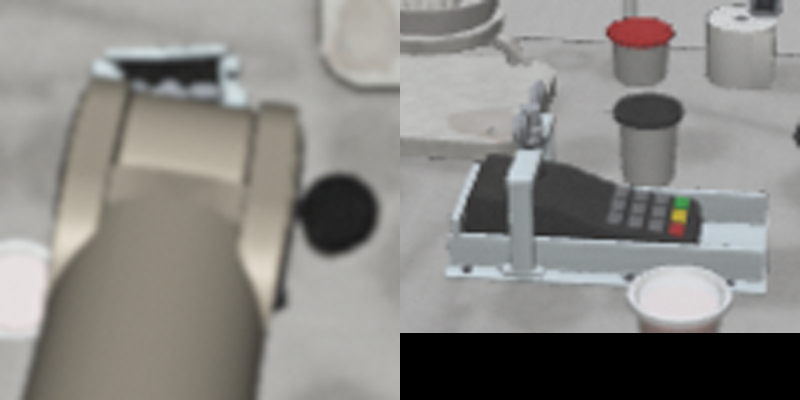

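The side view shows the terminal's far end on the bumpers: near edge at (700,215) in the crop, with the sauce cup and pepper pot undisturbed. Next I'll plan the screw stroke.

```bash
cat > plan.py <<'E'
from h import *
wc=np.array([.644,-.0825])
def centre(wing_deg,tool_y_deg,gap=0.,rc=None):
    b=np.radians(tool_y_deg-wing_deg)   # tool turned ccw relative to wing
    s=.0165-.011+(.0145*np.sin(abs(b))+.011*np.cos(b))+gap
    R=.027 if abs(b)<.1 else .0245+.0145*np.cos(b)-.011*np.sin(b)
    a=np.radians(wing_deg); e=np.array([np.cos(a),np.sin(a)]); n=np.array([-e[1],e[0]])
    return wc+R*e+s*n
E
python3 - <<'E'
from plan import *
z=np.load("top0.npz"); C=cloud("top",z["d"]).reshape(-1,3)
q=C[(C[:,2]>.13)&(np.hypot(*(C[:,:2]-wc).T)<.25)]
r=np.hypot(*(q[:,:2]-wc).T); i=np.argsort(r)[:400:40]; print(np.c_[q[i],r[i]].round(3))
print(centre(87.6,87.6,.012), (np.r_[centre(87.6,87.6,.012),.096]-get_obs()["tcp_pos"])/.025, centre(87.6,87.6))
E
```

```text
[[ 0.743 -0.232  0.177  0.179]
 [ 0.737 -0.242  0.19   0.185]
 [ 0.743 -0.241  0.283  0.187]
 [ 0.756 -0.234  0.182  0.188]
 [ 0.732 -0.251  0.182  0.19 ]
 [ 0.761 -0.235  0.191  0.192]
 [ 0.753 -0.243  0.304  0.194]
 [ 0.74  -0.252  0.323  0.195]
 [ 0.77  -0.233  0.293  0.197]
 [ 0.77  -0.235  0.299  0.197]]
[ 0.61665564 -0.05433023] [ 5.3274739   1.22973715 -3.80440139] [ 0.62864512 -0.05483274]
```

```bash
python3 -m pendant '{"translation":[[2,0.5,0],[4,1,0],[5.3,1.2,0],[5.3,1.2,-1.5],[5.3,1.2,-3],[5.3,1.2,-3.8],[5.3,1.2,-3.8]],"delta_rot":[[0,0,-0.5],[0,0,-0.9],[0,0,-0.9],[0,0,-0.9],[0,0,-0.9],[0,0,-0.9],[0,0,-0.9]]}' 0;  python3 - <<'E'
from plan import *
o=get_obs(); print(o["joints"])
ty=lambda o:None
p0=o["tcp_pos"][:2]
for i in range(13):
    w=87.6-9*i; print(i,((centre(w,w,-.001)-p0)/.025).round(2))
E
```

```text
clock: 6.82
tcp_pos: [0.6143, -0.0553, 0.0943]
orientation: [-0.071, -3.137, 0.0]
contact_force: [0.6, 0.1, -0.6]
grip_width: 0.0002
gripper_force: 0.0
[-0.25615843  0.55897628  0.3318491   1.8265366  -0.24279202  0.79987022
  1.72547397]
0 [0.61 0.02]
1 [0.79 0.09]
2 [0.98 0.14]
3 [1.18 0.16]
4 [1.37 0.15]
5 [1.56 0.1 ]
6 [1.74 0.03]
7 [ 1.91 -0.07]
8 [ 2.06 -0.2 ]
9 [ 2.19 -0.35]
10 [ 2.29 -0.51]
11 [ 2.37 -0.69]
12 [ 2.42 -0.88]
```

```bash
python3 -m pendant '{"translation":[[0.4,0.02,0],[0.61,0.02,0],[0.79,0.09,0],[0.98,0.14,0],[1.18,0.16,0],[1.37,0.15,0],[1.56,0.1,0],[1.74,0.03,0],[1.91,-0.07,0],[2.06,-0.2,0],[2.06,-0.2,0]],"delta_rot":[[0,0,0],[0,0,0],[0,0,-1.8],[0,0,-3.6],[0,0,-5.4],[0,0,-7.2],[0,0,-9],[0,0,-10.8],[0,0,-12.6],[0,0,-14.4],[0,0,-14.4]]}' 0;  python3 - <<'E'
from plan import *
o=get_obs(); print(o["joints"][6],o["moment"])
a=cv2.Rodrigues(o["orientation"])[0][:,1]; print("tool y",np.degrees(np.arctan2(a[1],a[0])))
print("err mm",(centre(15.6,15.6)-o["tcp_pos"][:2])*1000)
p,d=grab_frame("side"); cv2.imwrite("pics/s3.png",cv2.resize(p[130:280,190:350,::-1],(640,600),interpolation=cv2.INTER_CUBIC))
E
```

```text
clock: 8.2
tcp_pos: [0.6682, -0.0597, 0.097]
orientation: [1.9, 2.501, 0.001]
contact_force: [0.5, 1.0, -0.3]
grip_width: -0.0003
gripper_force: 0.5
0.6924169925469582 [ 0.24633641 -0.03833269  0.05437531]
tool y 15.561792274215254
err mm [-2.62091655  0.38438038]
```

View pics/s3.png

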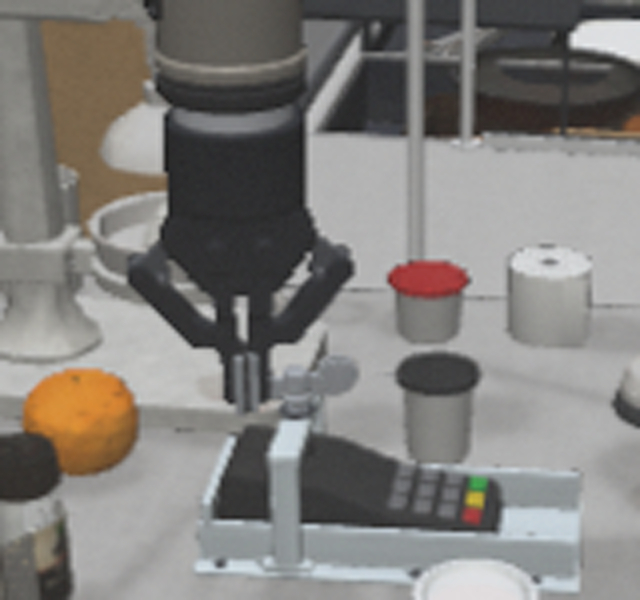

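The view shows the screw following the fingers: the near wing now points along the dock's −x at crop (335,375), with the fingers at (245,390) behind the far wing. I'll keep going.

```bash
python3 - <<'E'
from plan import *
p0=centre(15.6,15.6,-.001)  # commanded
for i in range(1,25):
    w=15.6-9*i; print(i,((centre(w,w,-.001)-p0)/.025).round(2),end=" ")
E
```

```text
1 [ 0.13 -0.15] 2 [ 0.23 -0.31] 3 [ 0.31 -0.49] 4 [ 0.35 -0.68] 5 [ 0.37 -0.88] 6 [ 0.36 -1.07] 7 [ 0.31 -1.26] 8 [ 0.24 -1.44] 9 [ 0.14 -1.61] 10 [ 0.01 -1.76] 11 [-0.13 -1.89] 12 [-0.3  -1.99] 13 [-0.48 -2.07] 14 [-0.67 -2.12] 15 [-0.86 -2.13] 16 [-1.06 -2.12] 17 [-1.25 -2.08] 18 [-1.43 -2.  ] 19 [-1.6 -1.9] 20 [-1.75 -1.78] 21 [-1.88 -1.63] 22 [-1.98 -1.46] 23 [-2.05 -1.28] 24 [-2.1  -1.09]
```

```bash
python3 -m pendant '{"translation":[[0.1,-0.15,0],[0.17,-0.31,0],[0.24,-0.49,0],[0.28,-0.68,0],[0.3,-0.88,0],[0.29,-1.07,0],[0.24,-1.26,0],[0.17,-1.44,0],[0.07,-1.61,0],[-0.06,-1.76,0],[-0.2,-1.89,0],[-0.37,-1.99,0]],"delta_rot":[[0,0,-1.8],[0,0,-3.6],[0,0,-5.4],[0,0,-7.2],[0,0,-9],[0,0,-10.8],[0,0,-12.6],[0,0,-14.4],[0,0,-16.2],[0,0,-18],[0,0,-19.8],[0,0,-21.6]]}' 0;  python3 - <<'E'
from plan import *
o=get_obs(); print(o["joints"],o["moment"])
a=cv2.Rodrigues(o["orientation"])[0][:,1]; ty=np.degrees(np.arctan2(a[1],a[0])); print("tool y",ty)
print("err mm",(centre(-92.4,-92.4,-.001)-o["tcp_pos"][:2])*1000)
E
```

```text
clock: 9.75
tcp_pos: [0.6588, -0.1101, 0.0967]
orientation: [-3.141, 0.073, -0.003]
contact_force: [2.4, 0.1, -2.8]
grip_width: 0.0002
gripper_force: 0.9
[-0.59049687  0.91069096  1.08537267  1.72857795 -0.90749711  1.09132648
 -0.81540528] [ 0.01954603 -0.36491091  0.03182373]
tool y -92.64606230982906
err mm [-0.43339921 -0.03857529]
```

```bash
python3 - <<'E'
from plan import *
p0=centre(-92.4,-92.4,-.001)
for i in range(1,15):
    w=-92.4-9*i; print(i,((centre(w,w,-.001)-p0)/.025).round(2),end=" ")
E
```

```text
1 [-0.18 -0.08] 2 [-0.37 -0.12] 3 [-0.56 -0.14] 4 [-0.76 -0.13] 5 [-0.95 -0.08] 6 [-1.13 -0.01] 7 [-1.3   0.09] 8 [-1.45  0.22] 9 [-1.58  0.36] 10 [-1.68  0.53] 11 [-1.76  0.71] 12 [-1.8  0.9] 13 [-1.82  1.1 ] 14 [-1.81  1.29]
```

```bash
python3 -m pendant '{"translation":[[-0.18,-0.08,0],[-0.37,-0.12,0],[-0.56,-0.14,0],[-0.76,-0.13,0],[-0.95,-0.08,0],[-1.13,-0.01,0],[-1.3,0.09,0],[-1.45,0.22,0],[-1.58,0.36,0],[-1.68,0.53,0],[-1.68,0.53,0]],"delta_rot":[[0,0,-1.8],[0,0,-3.6],[0,0,-5.4],[0,0,-7.2],[0,0,-9],[0,0,-10.8],[0,0,-12.6],[0,0,-14.4],[0,0,-16.2],[0,0,-18],[0,0,-18]]}' 0;  python3 - <<'E'
from plan import *
o=get_obs(); print(o["joints"],o["moment"])
a=cv2.Rodrigues(o["orientation"])[0][:,1]; ty=np.degrees(np.arctan2(a[1],a[0])); print("tool y",ty)
print("err mm",(centre(-182.4,-182.4,-.001)-o["tcp_pos"][:2])*1000)
p,d=grab_frame("side"); cv2.imwrite("pics/s4.png",cv2.resize(p[190:280,230:340,::-1],(733,600),interpolation=cv2.INTER_CUBIC))
E
```

```text
clock: 11.12
tcp_pos: [0.6163, -0.0971, 0.0965]
orientation: [2.175, -2.266, 0.001]
contact_force: [0.4, -0.3, -0.3]
grip_width: 0.0001
gripper_force: 0.3
[-0.7281497   1.09230939  1.36727197  1.8441967  -1.14417091  1.2685712
 -2.18207958] [-0.12781621 -0.07676094 -0.05697931]
tool y 177.65770514708763
err mm [0.11932769 0.21419957]
```

View pics/s4.png

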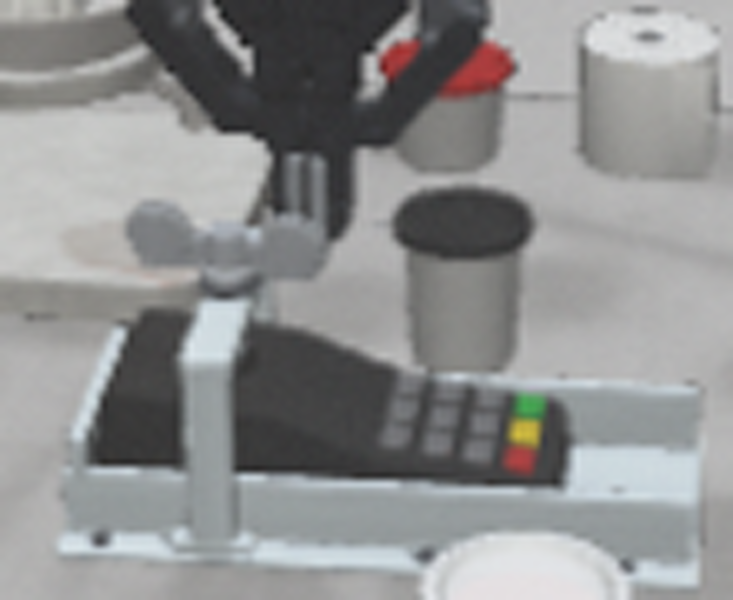

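The wings now lie along the dock (crop (160,235) to (300,245)), about 30° from the stop. Joint 3 is near its limit, so I'll finish by pushing without turning the tool further.

```bash
python3 - <<'E'
from plan import *
p0=centre(-182.4,-182.4,-.001)
for i in range(1,9):
    w=-182.4-5*i; print(i,((centre(w,-182.4,-.001)-p0)/.025).round(2),end=" ")
E
```

```text
1 [-0.05  0.05] 2 [-0.49  0.19] 3 [-0.48  0.28] 4 [-0.47  0.37] 5 [-0.45  0.45] 6 [-0.42  0.53] 7 [-0.38  0.61] 8 [-0.34  0.69]
```

```bash
python3 -m pendant '{"translation":[[-0.2,0.03,0],[-0.35,0.1,0],[-0.4,0.19,0],[-0.42,0.28,0],[-0.42,0.37,0],[-0.42,0.37,0]],"delta_rot":[[0,0,0],[0,0,0],[0,0,0],[0,0,0],[0,0,0],[0,0,0]]}' 0;  python3 -c "
from bench import *
print(get_obs()['joints'])"; python3 -m pendant '{"translation":[[0.02,0.08,0],[0.04,0.16,0],[0.04,0.16,0]],"delta_rot":[[0,0,0],[0,0,0],[0,0,0]]}' 0;  python3 -c "
from bench import *
print(get_obs()['joints'])"
```

```text
clock: 11.92
tcp_pos: [0.6055, -0.0873, 0.0963]
orientation: [2.172, -2.27, -0.001]
contact_force: [0.7, -1.5, 0.8]
grip_width: 0.0003
gripper_force: 0.5
[-0.75549678  1.08402998  1.37261717  1.87401054 -1.14345385  1.26037887
 -2.18476118]
clock: 12.3
tcp_pos: [0.6065, -0.0834, 0.0962]
orientation: [2.171, -2.27, -0.0]
contact_force: [0.1, -1.6, -0.3]
grip_width: -0.0001
gripper_force: 0.7
[-0.76157151  1.08494064  1.37286718  1.87294277 -1.14397227  1.26099751
 -2.19172969]
```

```bash
python3 -m pendant '{"translation":[[0.03,0.08,0],[0.06,0.16,0],[0.06,0.16,0]],"delta_rot":[[0,0,0],[0,0,0],[0,0,0]]}' 0;  python3 -m pendant '{"translation":[[0.03,0.08,0],[0.07,0.16,0],[0.07,0.16,0]],"delta_rot":[[0,0,0],[0,0,0],[0,0,0]]}' 0;  python3 - <<'E'
from plan import *
p,d=grab_frame("side"); cv2.imwrite("pics/s5.png",cv2.resize(p[190:280,230:340,::-1],(733,600),interpolation=cv2.INTER_CUBIC))
E
```

```text
clock: 12.68
tcp_pos: [0.6077, -0.08, 0.0963]
orientation: [2.17, -2.271, 0.001]
contact_force: [-1.2, -4.0, -0.1]
grip_width: 0.0002
gripper_force: 1.7
clock: 13.05
tcp_pos: [0.6081, -0.079, 0.0964]
orientation: [2.164, -2.271, 0.005]
contact_force: [-3.1, -10.9, -2.7]
grip_width: 0.0
gripper_force: 5.4
```

View pics/s5.png

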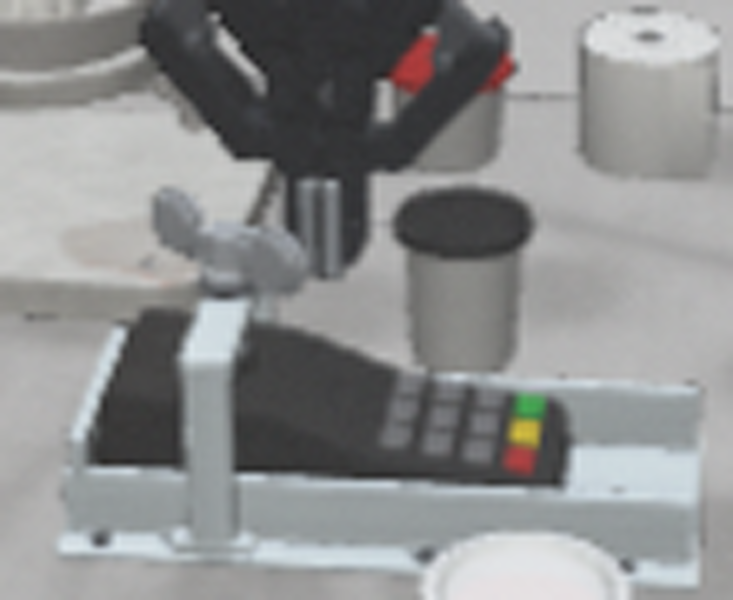

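Force rose to 11 N with almost no travel, at about the expected stop angle (wing turned ~30° past the channel line). I'll give one last small push, then back off and lift clear.

```bash
python3 -m pendant '{"translation":[[0.02,0.1,0],[0.02,0.1,0],[0.02,0.1,0]],"delta_rot":[[0,0,0],[0,0,0],[0,0,0]]}' 0;  python3 -m pendant '{"translation":[[-0.2,-0.4,0],[-0.5,-1,0],[-0.7,-1.2,0],[-0.7,-1.2,1.5],[-0.7,-1.2,3.5],[-2,-1.2,5],[-4,0,6],[-4,0,6]],"delta_rot":[[0,0,0],[0,0,0],[0,0,0],[0,0,0],[0,0,0],[0,0,0],[0,0,0],[0,0,0]]}' 0; python3 - <<'E'
from plan import *
print(get_obs()["joints"])
ims=[]
for n in("top","side"):
    p,d=grab_frame(n); np.savez(f"{n}9.npz",p=p,d=d)
    s=np.s_[190:290,290:390] if n=="top" else np.s_[180:290,225:345]
    ims.append(cv2.resize(p[s][:,:,::-1],(400,400) if n=="top" else (400,367),interpolation=cv2.INTER_CUBIC))
o=np.zeros((400,800,3),np.uint8); o[:,:400]=ims[0]; o[:367,400:]=ims[1]; cv2.imwrite("pics/c9.png",o)
S=cloud("side",d); m=(S[...,2]>.09)&(S[...,2]<.125)&(np.hypot(S[...,0]-wc[0],S[...,1]-wc[1])<.04)
Y=S[m]; w,V=np.linalg.eigh(np.cov(Y[:,:2].T)); a=np.degrees(np.arctan2(V[1,1],V[0,1])); print(len(Y),Y.mean(0),Y[:,2].max(),"wing axis",a,"theta",np.radians(1.9-a)%np.pi+np.pi)
E
```

```text
clock: 13.48
tcp_pos: [0.6082, -0.0785, 0.0965]
orientation: [2.16, -2.272, 0.008]
contact_force: [-2.5, -16.4, -3.8]
grip_width: 0.0002
gripper_force: 7.3
clock: 14.48
tcp_pos: [0.5085, -0.0702, 0.2483]
orientation: [-2.168, 2.26, 0.008]
contact_force: [-0.1, 0.2, 0.7]
grip_width: 0.0
gripper_force: 0.0
[-0.99828425  0.57432463  1.44715754  1.97061856 -0.63621933  1.17562749
 -2.47998491]
205 [ 0.64312635 -0.08038737  0.10391157] 0.11629730423947673 wing axis 147.4551187825987 theta 3.7427692412917986
```

View pics/c9.png

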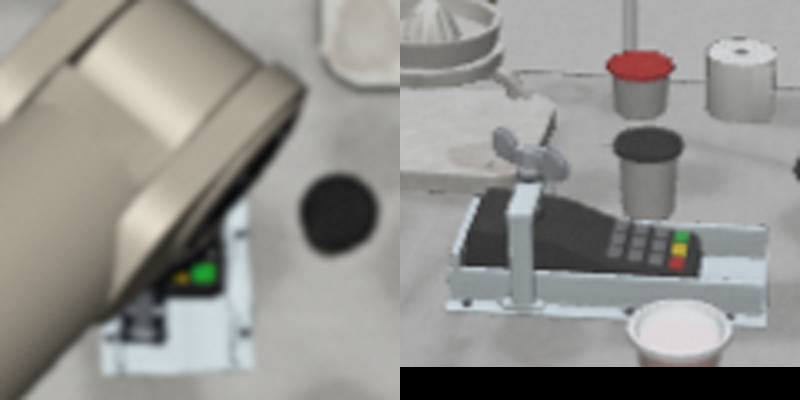

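The final view shows the robot clear, the wing axis at 147.5° (θ ≈ 6.88 rad, at the stop), the terminal against the bumpers, and the neighbouring pots in place.

```bash
python3 -c "
from bench import *
print(hand_in())"
```

```text
the job is handed in; nothing more can be done
None
```

I pushed the terminal home against the end stop, tightened the wing screw to its hard stop (measured about 6.88 of 6.9 rad), moved the robot clear, and handed the job in; no verdict came back, and the foot's force on the terminal was not measured directly.

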